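Change antenna, tune, and key the desk microphone

ROBOT

A 6-joint arm with a two-finger parallel gripper is mounted at the origin on the work surface. World frame = base frame: x ahead of the robot, y to its left, z up, the work surface at z = 0. Lengths are in m, angles in rad, forces in N, time in s.
With the tool pointing down it reaches from about 0.375 to 0.825 m from the base axis. Payload 5.5 kg.
Tool frame: the origin (TCP) lies midway between the tips of the shut fingers; the grasp point (between the pads) lies 19 mm behind it; z points along the fingers, y is the direction in which the jaws open and shut (so a half turn about z gives the same grasp; the last joint's range is limited). The gripper opens to 85 mm and grips with 20 to 120 N. Pads are 22 mm wide; open, the fingers measure 114 mm over their backs; the gripper's body (76 mm by 85 mm) begins 54 mm behind the grasp point. The pads swing forward as they close: fully open they stand 13 mm farther back than shut.
Start: joints at [-1.219, 0.314, -0.047, 1.21, 0, 1.571], TCP at [0.207, -0.563, 0.231] pointing down, gripper open.
Joint ranges: [-2.67, 2.67], [-0.69, 1.73], [-1.03, 1.25], [-2.08, 2.16], [-1.42, 1.45], [-3.14, 3.14]. Speed limits (rad/s): [2.39, 2.39, 3.01, 3.14, 3.14, 3.14].

INTERFACE

Orientations are given as a unit quaternion [w, x, y, z].
In Python, from bench import ctrl, imaging gives the robot as it stands. Calls block until the motion is done:
- ctrl.movep(position, orientation): joint-space move of the TCP to a pose.
- ctrl.move_linear(position, orientation=None, rate=0.15, max_force=None): straight line of the TCP; orientation=None keeps the orientation; rate is the mean speed in m/s. With max_force (N) it stops when the force on the tool has changed by that much, and returns True; else False.
- ctrl.movej(angles): joint-space move.
- ctrl.gripper_to(opening): opening from 0.0 (shut) to 1.0 (fully open); the grip force is fixed at half the most; returns when the fingers have stopped.
- ctrl.wait(seconds).
- ctrl.ik(position, orientation): joint angles nearest the present ones, or None.
- ctrl.observe(): the state.
- imaging.snapshot(name): name is "side" or "top" or "wrist"; returns a dict with "pixels" (420x560x3 uint8, red, green, blue), "camera_matrix" (3x3 intrinsics, pixels), "distortion" ([k1, k2, p1, p2, k3] as OpenCV has them; the pictures are not rectified), "eye" and "orientation" of the camera in the world; the wrist camera has in their place "tool_from_camera" (4x4, takes a point from camera to tool coordinates, whose origin is the TCP and whose axes are the flange's). Camera axes: x right, y up, looking along -z (the intrinsics and any distortion apply to the point x, -y, -z); pixel columns grow to the right and rows downward; lengths in m; the calibration is good to about 2 mm. A picture is of the moment at which its call begins: read the wrist's pose just before it. There is no depth.
A pose or a line that the arm cannot do raises ctrl.PlanningError and nothing moves.
- ctrl.finish_job(): hands the job in, once; it reports no verdict.
The state is a dict: "clock": time; "qpos": joint angles; "joint_velocities": joint speeds; "tau": joint torques, N m; "position": TCP position; "ee_rot": TCP orientation; "wrist_force": force on the tool from outside, world axes, zero at the start; "ft_torque": the same for the moment, N m; "opening": opening from 0.0 (shut) to 1.0 (fully open).
Only numpy, scipy, OpenCV 4.12 (cv2) and the standard library are available. Lean on these libraries where they do the work, as an engineer would, in place of code of your own. Each camera call takes 0.05 s, during which the arm holds its last target.

TASK

Put the club station on the air on its second antenna, using only the tip of the fingers: tap the second key from the left (as seen from the robot) on the four-key antenna console, then press the large round key on the tuner box and hold it down for about a second, then press the transmit bar at the front of the desk microphone. Press slowly and lightly, let each key come up before going to the next, press no other key, and do not lift, shove or knock over anything. Finish while still holding the transmit bar down.

Things in the scene. Friction and masses are not known exactly. Their poses are not given: they have to be found in the camera images.
- console: antenna console: loose grey sloped case, 120 mm deep (x), 200 mm wide (y), about 0.85 kg; top rises at 10 degrees from 34 mm high at the front (-x, robot side) to 55 mm at the rear. A row of four equal square white keys, 44 mm apart, runs along its width, a small clear lamp behind each. Origin: centre of its underside; +y to the left as seen from the robot, z up. Yaw within 0.25 rad either way.
- ant2_top (a point): centre of the top face of the second key from the left (seen from the robot): 20 mm square, white, 10 mm proud of the panel, bezel 3 mm proud. Its axes: z out of the sloping panel, x up the slope, y left. Goes down along -z by 6 mm against a spring, 1.5 N at first, 9 N at the stop; pressed from 2 mm; springs up when let go.
- ant2 (a joint): travel of the second key from the left; joint value 0 (up) to 0.006 m (fully down, a hard stop)
- ant1 (a joint): travel of the left-hand key; joint value 0 (up) to 0.006 m (fully down, a hard stop); not to be pressed
- ant3 (a joint): travel of the third key from the left; joint value 0 (up) to 0.006 m (fully down, a hard stop); not to be pressed
- ant4 (a joint): travel of the right-hand key; joint value 0 (up) to 0.006 m (fully down, a hard stop); not to be pressed
- tuner: tuner box: loose black sloped case, 100 mm deep (x), 120 mm wide (y), about 0.5 kg; top rises at 10 degrees from 32 mm at the front (-x, robot side) to 50 mm at the rear. One large and one small round white key side by side, 58 mm apart; five small clear lamps in a row behind them. Origin: centre of its underside; +y left, z up. Yaw within 0.25 rad.
- tune_top (a point): centre of the top face of the large round key (28 mm diameter, white, left half of the tuner box), 10 mm proud of the panel. Axes: z out of the sloping panel, x up the slope, y left. Goes down along -z by 6 mm against a spring, 1.5 N at first, 9 N at the stop; pressed from 2 mm; springs up when let go.
- tune (a joint): travel of the large round key; joint value 0 (up) to 0.006 m (fully down, a hard stop)
- bypass (a joint): travel of the small round key (12 mm diameter) on the right half of the tuner box; joint value 0 (up) to 0.006 m (fully down, a hard stop); not to be pressed
- mic: desk microphone: loose black base 160 mm deep (x), 104 mm wide, 29 mm high in front and 36 mm behind, about 0.9 kg. A gooseneck rises 60 mm behind (+x of) the origin to the 39 mm thick head, up to 0.22 m high, which stays over 25 mm behind the origin. Wide transmit bar across the front (-x, robot side), two small round keys 63 mm behind it. Origin: centre of the underside, z up. Yaw within 0.25 rad.
- ptt_top (a point): centre of the top face of the transmit bar: grey, 24 mm deep (x), 70 mm wide (y), top level, 40 mm above the table. Axes as the microphone's: z up, x away from the front, y left. Goes straight down 6 mm against a spring, 2 N at first, 9.5 N at the stop; pressed from 2 mm; springs up when let go.
- ptt (a joint): travel of the transmit bar; joint value 0 (up) to 0.006 m (fully down, a hard stop)
- mic_up (a joint): travel of the left small round key (12 mm diameter) behind the transmit bar; joint value 0 (up) to 0.006 m (fully down, a hard stop); not to be pressed
- mic_down (a joint): travel of the right small round key behind the transmit bar; joint value 0 (up) to 0.006 m (fully down, a hard stop); not to be pressed
- charger: black desktop charger, 62 by 84 mm and 45 mm high with a 22 mm step at the front, holding a handheld radio; right side of the table; leave alone. Origin: centre of its underside
- handheld: black handheld radio standing in the charger, 34 x 56 x 112 mm, with antenna 0.23 m high; leave alone. Origin: centre of its underside
- spare_handheld: handheld radio of the same kind lying on its back behind the work, with antenna 0.23 m long and 34 mm thick; leave alone. Origin: on the table under the middle of its case
- battery: black battery pack standing upright behind the tuner box, 30 x 56 x 84 mm; leave alone. Origin: centre of its underside
- adaptor: steel coax adaptor, 21 mm thick, 43 mm tall, standing beside the microphone; leave alone. Origin: centre of its underside
- screwdriver: screwdriver 170 mm long lying in front of the antenna console; leave alone. Origin: about its middle, on the table
- mug: white mug, 80 mm across and 92 mm tall, on the left; leave alone. Origin: centre of its underside
There are look-alikes about, which are no part of the job. What is shaped like the mic but pink is not meant.

How it is judged:
By the outcome, as a careful person would: the job done as asked, in the order asked, and still so for the second after the job is handed in, while the arm keeps its last pose, push and grip.
It also fails if it takes over 48 s, if anything falls off the work surface, if the arm or the gripper's body presses on something with over 40 N, if the wrist force passes 120 N, or if a joint passes its speed limit or range.

## Working session

There is one attempt and no reset: what is moved stays moved. The work goes in short steps, each a Python script; the robot and the scene stay as the last script left them, time stands still between calls to the robot, and variables do not carry over. Pictures are saved under pics/ and viewed, and the job is handed in when it is done.

```bash
ls; mkdir -p pics; python3 - <<'E'
from bench import ctrl, imaging
import cv2
print(ctrl.observe())
for n in ("side","top","wrist"):
    s=imaging.snapshot(n)
    cv2.imwrite(f"pics/{n}0.png",s["pixels"][:,:,::-1])
    print(n,{k:v for k,v in s.items() if k!="pixels"})
E
```

```text
pics
{'clock': 0.0, 'qpos': array([-1.21902685e+00,  3.14235232e-01, -4.80667852e-02,  1.21021069e+00,
        1.62265975e-05,  1.57080864e+00]), 'joint_velocities': array([-0.00098151,  0.00027532, -0.0005845 , -0.00014247, -0.00128649,
       -0.00069549]), 'tau': array([-8.17560249e-05, -5.39590430e+01,  3.39750445e+01,  1.91586855e-02,
       -2.15439843e-05, -1.58370955e-05]), 'position': array([ 0.20654148, -0.562714  ,  0.23043444]), 'ee_rot': array([-8.46369136e-04,  9.84572829e-01,  1.74973161e-01, -1.42182638e-04]), 'wrist_force': array([ 0.96161013,  0.00470834, -0.0146791 ]), 'ft_torque': array([-0.0385584 ,  0.0101248 ,  0.00222943]), 'opening': 0.9962475456554329}
side {'camera_matrix': array([[518.76188569,   0.        , 272.7413105 ],
       [  0.        , 518.76188569, 211.64569183],
       [  0.        ,   0.        ,   1.        ]]), 'distortion': array([-0.12920122,  0.        ,  0.        ,  0.        ,  0.        ]), 'eye': array([ 0.30575804, -1.18050779,  1.17158407]), 'orientation': array([ 0.90890064,  0.4042362 , -0.03740337, -0.09536096])}
top {'camera_mat
[... 297 characters left out ...]
entation': array([-0.70520536, -0.02576899,  0.03508208,  0.7076656 ])}
wrist {'camera_matrix': array([[312.35156892,   0.        , 279.1157023 ],
       [  0.        , 312.35156892, 211.85868307],
       [  0.        ,   0.        ,   1.        ]]), 'distortion': array([-0.03278457,  0.        ,  0.        ,  0.        ,  0.        ]), 'tool_from_camera': array([[ 1.02385673e-03,  9.48403790e-01,  3.17063404e-01,
         8.18802428e-02],
       [ 9.99999467e-01, -9.28151201e-04, -4.52887539e-04,
        -1.56632377e-03],
       [-1.35237480e-04,  3.17063699e-01, -9.48404235e-01,
        -1.42654808e-01],
       [ 0.00000000e+00,  0.00000000e+00,  0.00000000e+00,
         1.00000000e+00]])}
```

View pics/top0.png

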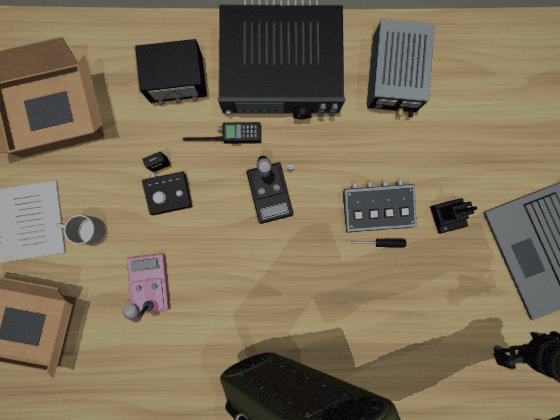

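View pics/side0.png

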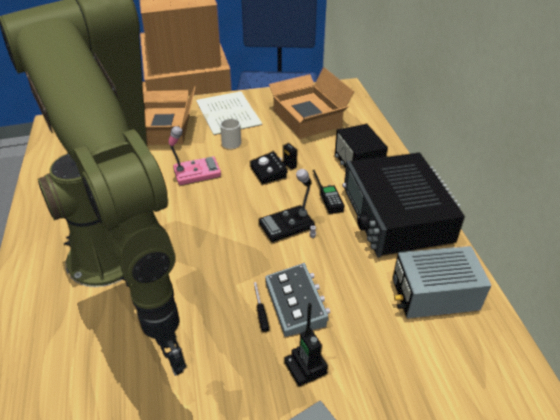

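View pics/wrist0.png

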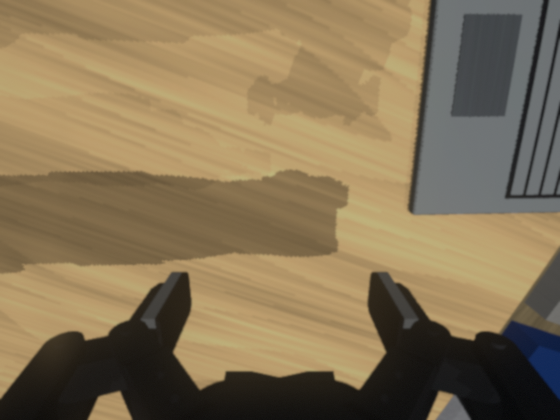

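```bash
cat > h.py <<'E'
import numpy as np, cv2
from scipy.spatial.transform import Rotation as R
def rot(q): return R.from_quat([q[1],q[2],q[3],q[0]])
def cam_pose(s,state=None):
    if "eye" in s: return rot(s["orientation"]).as_matrix(), np.array(s["eye"])
    T=np.eye(4);T[:3,:3]=rot(state["ee_rot"]).as_matrix();T[:3,3]=state["position"]
    M=T@s["tool_from_camera"]; return M[:3,:3],M[:3,3]
def ray(K,D,Rc,uv):
    p=cv2.undistortPoints(np.array([[uv]],float),K,D)[0,0]
    return Rc@np.array([p[0],-p[1],-1.0])
def hit(s,pose,uv,z):
    d=ray(s["camera_matrix"],s["distortion"],pose[0],uv); e=pose[1]
    return e+d*(z-e[2])/d[2]
def proj(s,pose,P):
    c=(np.atleast_2d(P)-pose[1])@pose[0]; c=c*[1,-1,-1]
    return cv2.projectPoints(c.reshape(-1,1,3),np.zeros(3),np.zeros(3),s["camera_matrix"],s["distortion"])[0][:,0]
E
python3 - <<'E'
from bench import imaging
import cv2,pickle
from h import *
t=cv2.imread("pics/top0.png"); 
c=np.hstack([cv2.resize(t[150:250,x:x+85],None,fx=3,fy=5 and 3,interpolation=cv2.INTER_CUBIC) for x in (338,130,235)])
cv2.imwrite("pics/crop0.png",c)
s=imaging.snapshot("top"); p=cam_pose(s)
for n,uv,z in (("keyL2",(374,215),.055),("tune",(159,198),.05),("bar",(273,212),.04),("pink",(147,265),.04)): print(n,hit(s,p,uv,z))
E
```

```text
keyL2 [ 0.52012676 -0.28044786  0.055     ]
tune [0.570471   0.32591226 0.05      ]
bar [0.53046158 0.0044966  0.04      ]
pink [0.38280973 0.35808269 0.04      ]
```

View pics/crop0.png

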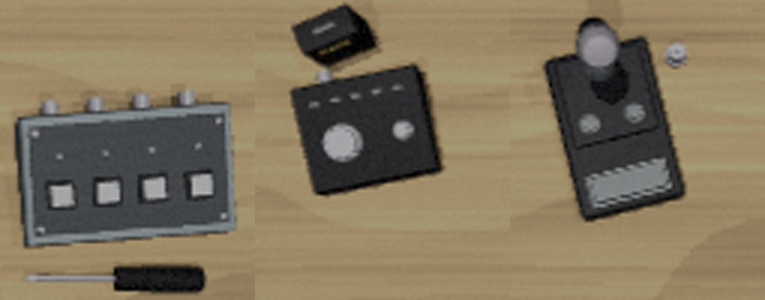

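```bash
cat >> h.py <<'E'
def tool_q(yaw, tilt=np.radians(10), flip=0.0):
    """tool z = -normal of a panel of given yaw rising forward by tilt; tool x up the slope, then turned by flip about normal"""
    Rp=R.from_euler('z',yaw)*R.from_euler('y',-tilt)      # panel frame: x up slope, z normal
    Rt=Rp*R.from_euler('z',flip)*R.from_euler('x',np.pi)
    q=Rt.as_quat(); return np.array([q[3],q[0],q[1],q[2]]), Rp.as_matrix()
E
python3 - <<'E'
from bench import ctrl
from h import *
np.set_printoptions(precision=3,suppress=True)
for n,p,yaw,t in (("con",(.52,-.28,.055),.07,10),("tun",(.57,.326,.05),.2,10),("mic",(.53,.0045,.04),.2,0)):
  for f in (0,90,-90,180):
    q,Rp=tool_q(yaw,np.radians(t),np.radians(f))
    for h in (-.002,.1,.28): print(n,f,h,ctrl.ik(list(np.array(p)+h*Rp[:,2]),list(q)))
E
```

```text
con 0 -0.002 [-0.55   0.324 -0.488  0.617  0.101  2.529]
con 0 0.1 [-0.57   0.198 -0.396  0.836  0.104  2.509]
con 0 0.28 [-0.607  0.075 -0.13   1.23   0.109  2.472]
con 90 -0.002 [-0.55   0.324 -0.488  0.617  0.101  0.958]
con 90 0.1 [-0.57   0.198 -0.396  0.836  0.104  0.938]
con 90 0.28 [-0.607  0.075 -0.13   1.23   0.109  0.902]
con -90 -0.002 [-0.55   0.324 -0.488  0.617  0.101 -2.184]
con -90 0.1 [-0.57   0.198 -0.396  0.836  0.104 -2.203]
con -90 0.28 [-0.607  0.075 -0.13   1.23   0.109 -2.24 ]
con 180 -0.002 [-0.55   0.324 -0.488  0.617  0.101 -0.613]
con 180 0.1 [-0.57   0.198 -0.396  0.836  0.104 -0.632]
con 180 0.28 [-0.607  0.075 -0.13   1.23   0.109 -0.669]
tun 0 -0.002 [ 0.549  0.421 -0.355  0.631 -0.059 -2.797]
tun 0 0.1 [ 0.56   0.299 -0.277  0.831 -0.061 -2.787]
tun 0 0.28 [ 0.579  0.17  -0.033  1.205 -0.064 -2.767]
tun 90 -0.002 [ 0.549  0.421 -0.355  0.631 -0.059  1.915]
tun 90 0.1 [ 0.56   0.299 -0.277  0.831 -0.061  1.925]
tun 90 0.28 [ 0.579  0.17  -0.033  1.205 -0.064  1.945]
tun -90 -0.002 [ 0.549  0.421 -0.355  0.631 -0.059 -1.226]
tun -90 0.1 [ 0.56   0.299 
[... 236 characters left out ...]
 1.205 -0.064  0.374]
mic 0 -0.002 [ 0.008  0.343 -0.483  0.744  0.     2.95 ]
mic 0 0.1 [ 0.008  0.239 -0.361  0.97   0.     2.95 ]
mic 0 0.28 [ 0.008  0.16  -0.043  1.368  0.     2.95 ]
mic 90 -0.002 [ 0.008  0.343 -0.483  0.744  0.     1.379]
mic 90 0.1 [ 0.008  0.239 -0.361  0.97   0.     1.379]
mic 90 0.28 [ 0.008  0.16  -0.043  1.368  0.     1.379]
mic -90 -0.002 [ 0.008  0.343 -0.483  0.744  0.    -1.762]
mic -90 0.1 [ 0.008  0.239 -0.361  0.97   0.    -1.762]
mic -90 0.28 [ 0.008  0.16  -0.043  1.368  0.    -1.762]
mic 180 -0.002 [ 0.008  0.343 -0.483  0.744  0.    -0.192]
mic 180 0.1 [ 0.008  0.239 -0.361  0.97   0.    -0.192]
mic 180 0.28 [ 0.008  0.16  -0.043  1.368  0.    -0.192]
```

```bash
python3 - <<'E'
from bench import ctrl,imaging
from h import *
np.set_printoptions(precision=4,suppress=True)
q,Rp=tool_q(.07,flip=np.pi)
p=np.array([.52,-.28,.055])
ctrl.gripper_to(0.0)
print(ctrl.observe()["clock"])
ctrl.movep(list(p+.28*Rp[:,2]),list(q)); print(ctrl.observe()["clock"])
ctrl.movep(list(p+.11*Rp[:,2]),list(q)); o=ctrl.observe(); print(o["clock"])
s=imaging.snapshot("wrist"); cv2.imwrite("pics/wcon.png",s["pixels"][:,:,::-1])
import pickle; pickle.dump((o,s),open("con.pkl","wb"))
pp=cam_pose(s,o); print(o["position"],o["wrist_force"],proj(s,pp,np.array([o["position"],p])))
E
```

```text
0.9667
2.9
3.6167
[ 0.5015 -0.282   0.1644] [ 1.2358 -0.3081 -0.0162] [[275.8905 274.2525]
 [278.0424 207.477 ]]
```

View pics/wcon.png

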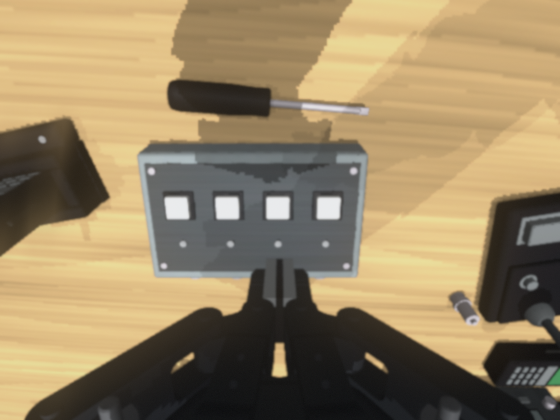

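```bash
cat >> h.py <<'E'
def blobs(s,roi,th=200,amin=60):
    x0,y0,x1,y1=roi; g=s["pixels"][y0:y1,x0:x1].min(2)
    n,l,st,c=cv2.connectedComponentsWithStats((g>th).astype(np.uint8))
    return [(c[i]+[x0,y0],st[i,4],st[i,2:4]) for i in range(1,n) if st[i,4]>=amin]
E
python3 - <<'E'
import pickle
from h import *
np.set_printoptions(precision=4,suppress=True)
o,s=pickle.load(open("con.pkl","rb")); pp=cam_pose(s,o)
b=blobs(s,(150,180,350,235),180)
for z in (.051,.054,.057):
    P=[hit(s,pp,c,z) for c,a,wh in b]; print(z,np.array(P).tolist() if 0 else np.array(P), [a for _,a,_ in b], 'spacing',np.linalg.norm(P[0]-P[-1])/3, 'yaw',np.arctan2(*( (P[0]-P[-1])*([1] if (P[0]-P[-1])[1]>0 else [-1]))[:2])*-1)
c=s["pixels"][130:300,130:380,::-1]; cv2.imwrite("pics/wconc.png",cv2.resize(c,None,fx=3,fy=3,interpolation=cv2.INTER_CUBIC))
E
```

```text
0.051 [[ 0.5285 -0.3681  0.051 ]
 [ 0.5253 -0.3241  0.051 ]
 [ 0.5222 -0.2804  0.051 ]
 [ 0.5195 -0.2365  0.051 ]] [np.int32(482), np.int32(486), np.int32(479), np.int32(473)] spacing 0.04397050762997254 yaw 0.06803262287967088
0.054 [[ 0.5268 -0.3671  0.054 ]
 [ 0.5237 -0.3236  0.054 ]
 [ 0.5206 -0.2804  0.054 ]
 [ 0.518  -0.2371  0.054 ]] [np.int32(482), np.int32(486), np.int32(479), np.int32(473)] spacing 0.04341988849897433 yaw 0.06803262287967012
0.057 [[ 0.5252 -0.3661  0.057 ]
 [ 0.5221 -0.3232  0.057 ]
 [ 0.519  -0.2805  0.057 ]
 [ 0.5164 -0.2378  0.057 ]] [np.int32(482), np.int32(486), np.int32(479), np.int32(473)] spacing 0.04286926936797611 yaw 0.0680326228796702
```

View pics/wconc.png

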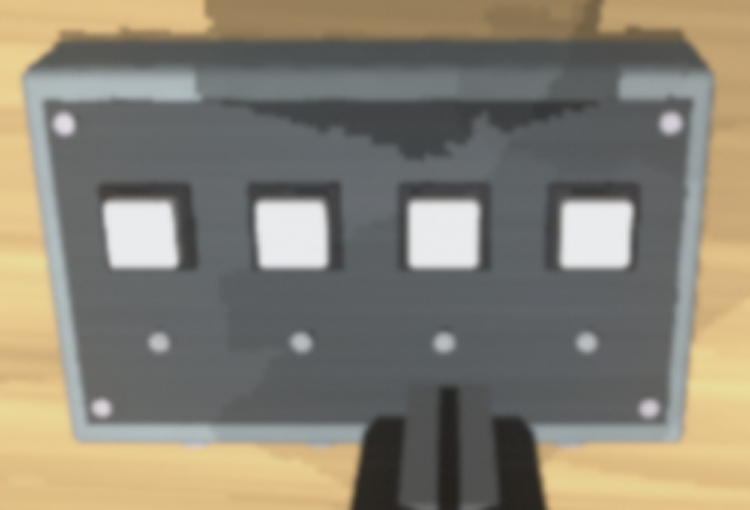

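```bash
python3 - <<'E'
import pickle
from h import *
np.set_printoptions(precision=4,suppress=True)
o,s=pickle.load(open("con.pkl","rb")); pp=cam_pose(s,o)
f=hit(s,pp,(130+362/3,130+74/3),.034); r=hit(s,pp,(130+377/3,130+440/3),.055); k=hit(s,pp,blobs(s,(150,180,350,235),180)[2][0],.052)
ax=np.array([np.cos(.068),np.sin(.068)])
print(f,r,(r-f)[:2]@ax,(k-f)[:2]@ax)
# model: ktop z given along-dist d
for d in (.045,.05,.055): print(d, .034+np.tan(np.radians(10))*(d+.01*np.sin(np.radians(10)))+.01*np.cos(np.radians(10)))
# top camera check
t=cv2.imread("pics/top0.png")
from bench import imaging
st=imaging.snapshot("top"); pt=cam_pose(st)
np.set_printoptions(precision=4)
d0={"pixels":t[:,:,::-1]}
for c,a,wh in blobs(d0,(350,205,415,225),130,10): print(c,a,wh,hit(st,pt,c,.052))
E
```

```text
[ 0.482  -0.3061  0.034 ] [ 0.5972 -0.2964  0.055 ] 0.11566072422660709 0.041340070165653706
0.045 0.05208898025073838
0.05 0.052970615154280705
0.055 0.05385225005782303
[405.     211.3182] 44 [7 7] [ 0.5305 -0.3689  0.052 ]
[389.1951 212.3171] 41 [7 7] [ 0.5278 -0.3242  0.052 ]
[358.1628 214.7209] 43 [7 7] [ 0.5212 -0.2363  0.052 ]
[373.7381 213.7619] 42 [7 7] [ 0.5238 -0.2804  0.052 ]
```

```bash
cat >> h.py <<'E'
def press(ctrl,p,Rp,q,f1=5.5,rate=.012,deep=.009):
    n=Rp[:,2]; p=np.array(p)
    ctrl.move_linear(list(p+.012*n),list(q),rate=.08); ctrl.wait(.2)
    o0=ctrl.observe(); print('pre',o0["clock"],o0["position"],o0["wrist_force"], (o0["position"]-p)@n)
    hit1=ctrl.move_linear(list(p+.001*0-.0*n+(-deep)*n),list(q),rate=rate,max_force=f1)
    o=ctrl.observe(); print('hit',hit1,o["clock"],o["position"],'h',(o["position"]-p)@n,'dF',(o["wrist_force"]-o0["wrist_force"])@n)
    return o0,o
E
python3 - <<'E'
from bench import ctrl,imaging
from h import *
np.set_printoptions(precision=4,suppress=True)
q,Rp=tool_q(.068,flip=np.pi); n=Rp[:,2]
p=np.array([.5225,-.2804,.0515])
o0,o=press(ctrl,p,Rp,q)
ctrl.wait(.15); o2=ctrl.observe(); print((o2["position"]-p)@n,(o2["wrist_force"]-o0["wrist_force"])@n)
s=imaging.snapshot("wrist"); cv2.imwrite("pics/p1.png",s["pixels"][:,:,::-1]); 
t=imaging.snapshot("top"); cv2.imwrite("pics/p1t.png",cv2.resize(t["pixels"][170:250,330:430,::-1],None,fx=5,fy=5))
E
```

```text
pre 5.3417 [ 0.5206 -0.2807  0.0638] [-0.0165 -0.5931  0.1668] 0.012402110284153603
hit True 6.5333 [ 0.523  -0.2804  0.0484] h -0.0031649378347801695 dF 5.796297382445877
-0.003001775920010273 5.097655564558831
```

View pics/p1.png

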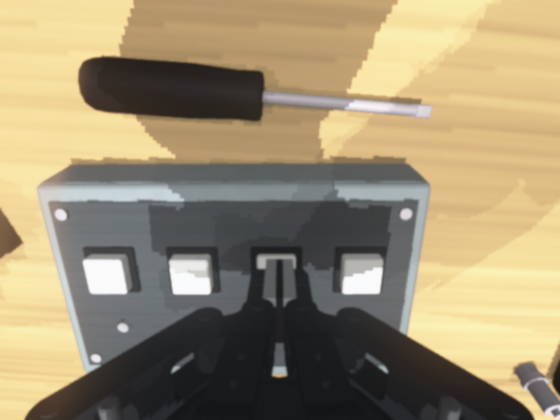

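```bash
python3 - <<'E'
from bench import ctrl,imaging
from h import *
import pickle
np.set_printoptions(precision=4,suppress=True)
q,Rp=tool_q(.068,flip=np.pi); n=Rp[:,2]
p=np.array([.5225,-.2804,.0515])
ctrl.move_linear(list(p+.015*n),list(q),rate=.03)
ctrl.move_linear(list(p+.11*n),list(q),rate=.15); ctrl.wait(.1)
s=imaging.snapshot("wrist"); cv2.imwrite("pics/p2.png",cv2.resize(s["pixels"][130:300,130:380,::-1],None,fx=3,fy=3))
ctrl.move_linear(list(p+.28*n),list(q),rate=.25)
q,Rp=tool_q(.2,flip=np.pi); n=Rp[:,2]; p=np.array([.57,.326,.05])
ctrl.movep(list(p+.28*n),list(q))
ctrl.movep(list(p+.11*n),list(q)); ctrl.wait(.2); o=ctrl.observe(); print(o["clock"])
s=imaging.snapshot("wrist"); cv2.imwrite("pics/wtun.png",s["pixels"][:,:,::-1])
pickle.dump((o,s),open("tun.pkl","wb"))
pp=cam_pose(s,o); print(o["position"],proj(s,pp,np.array([o["position"],p])))
E
```

```text
12.3917
[0.5527 0.3231 0.161 ] [[275.8675 273.9482]
 [276.2726 204.9189]]
```

View pics/p2.png

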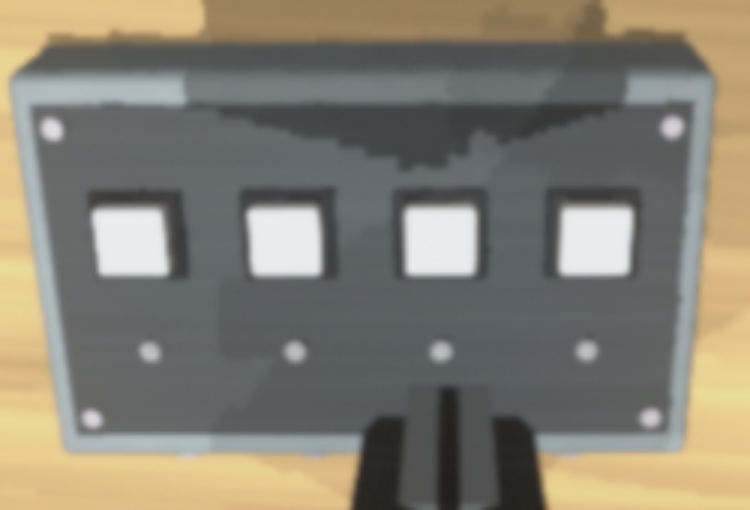

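View pics/wtun.png

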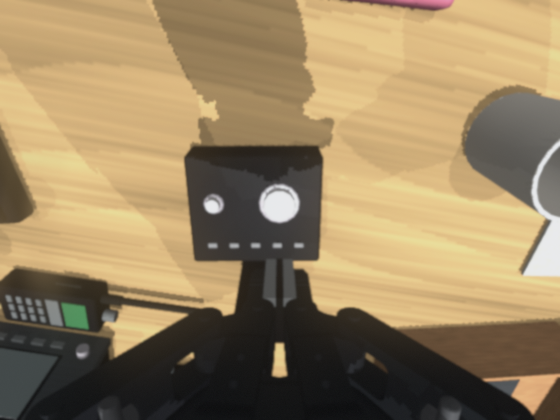

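```bash
python3 - <<'E'
import cv2,numpy as np
a=cv2.imread("pics/p1.png")[235:310,70:400]; cv2.imwrite("pics/p1c.png",cv2.resize(a,(792,180*1),interpolation=cv2.INTER_CUBIC))
b=cv2.imread("pics/p1t.png"); 
i=cv2.imread("pics/p1.png")
g=i.min(2)
for c in (106,190,263,268,276,284,290,362): print(c,g[240:300:1,c].tolist()[8:32])
E
```

```text
106 [64, 67, 68, 65, 67, 86, 116, 135, 142, 146, 159, 197, 235, 247, 249, 250, 250, 250, 250, 250, 250, 250, 250, 250]
190 [49, 50, 51, 52, 55, 73, 102, 126, 137, 141, 148, 167, 195, 218, 226, 231, 232, 232, 232, 232, 231, 225, 214, 205]
263 [31, 31, 31, 32, 38, 67, 104, 128, 146, 161, 170, 173, 174, 175, 174, 174, 174, 175, 172, 162, 131, 88, 54, 41]
268 [31, 30, 31, 33, 38, 67, 103, 128, 145, 151, 140, 116, 98, 93, 92, 92, 92, 92, 91, 91, 92, 91, 91, 91]
276 [31, 30, 30, 31, 37, 67, 103, 128, 145, 149, 131, 99, 73, 65, 64, 64, 62, 61, 58, 57, 57, 58, 58, 57]
284 [31, 29, 29, 31, 37, 67, 103, 128, 145, 151, 139, 113, 94, 89, 88, 87, 86, 86, 86, 86, 86, 86, 86, 86]
290 [30, 30, 31, 31, 37, 66, 103, 128, 145, 152, 139, 115, 97, 93, 91, 91, 92, 91, 92, 91, 91, 92, 92, 92]
362 [45, 45, 44, 47, 54, 81, 111, 128, 132, 133, 138, 152, 166, 173, 176, 177, 178, 178, 177, 178, 178, 178, 178, 178]
```

View pics/p1c.png

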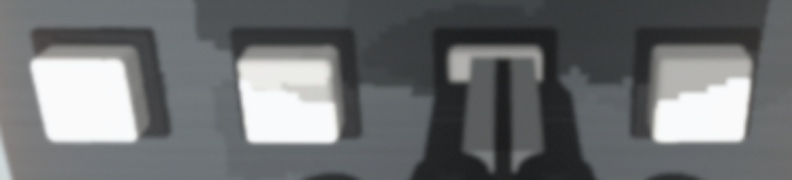

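View pics/p1t.png

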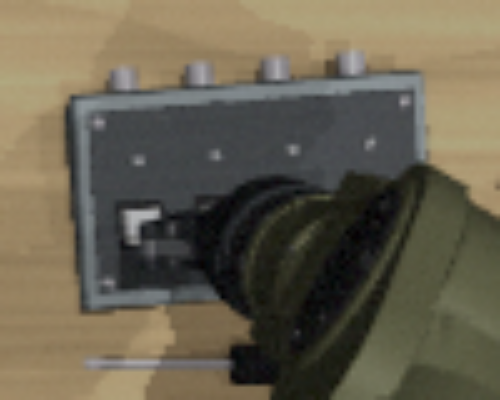

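```bash
python3 - <<'E'
import pickle
from h import *
np.set_printoptions(precision=4,suppress=True)
o,s=pickle.load(open("tun.pkl","rb")); pp=cam_pose(s,o)
b=[x for x in blobs(s,(195,180,315,225),130,40)]
for x in b: print(x)
for z in (.046,.049,.052):
    P=[hit(s,pp,c,z) for c,_,_ in b]; d=P[-1]-P[0]; print(z,P,np.linalg.norm(d))
b.sort(key=lambda x:x[0][0])
yaw=None
d=hit(s,pp,b[-1][0],.049)-hit(s,pp,b[0][0],.049); print('yaw',np.arctan2(-d[0],d[1]))
f=hit(s,pp,(256,157),.032); print('front',f)
from bench import imaging
st=imaging.snapshot("top");pt=cam_pose(st); t=cv2.imread("pics/top0.png")
for c,a,wh in blobs({"pixels":t[:,:,::-1]},(148,185,190,208),110,6): print(c,a,wh,hit(st,pt,c,.049))
cv2.imwrite("pics/wtunc.png",cv2.resize(s["pixels"][135:275,170:340,::-1],None,fx=4,fy=4))
E
```

```text
(array([278.9748, 203.0651]), np.int32(1228), array([41, 39], dtype=int32))
(array([213.2109, 204.3382]), np.int32(275), array([20, 19], dtype=int32))
0.046 [array([0.5698, 0.3283, 0.046 ]), array([0.5824, 0.2725, 0.046 ])] 0.057180227308456406
0.049 [array([0.5683, 0.328 , 0.049 ]), array([0.5807, 0.2729, 0.049 ])] 0.056468065413535454
0.052 [array([0.5668, 0.3277, 0.052 ]), array([0.5791, 0.2733, 0.052 ])] 0.055755903518614466
yaw 0.2218004724974021
front [0.5376 0.3019 0.032 ]
[158.5357 196.9107] 112 [13 12] [0.5737 0.3275 0.049 ]
[178.75   192.8571] 28 [7 5] [0.585 0.271 0.049]
```

View pics/wtunc.png

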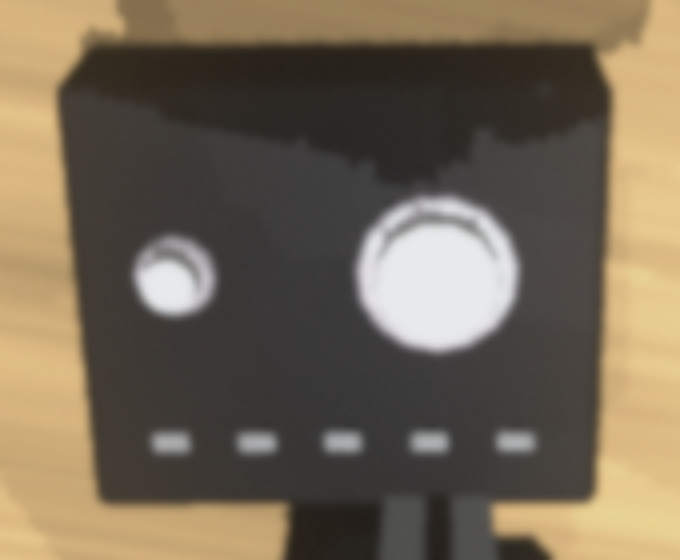

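```bash
python3 - <<'E'
import pickle
from h import *
np.set_printoptions(precision=4,suppress=True)
o,s=pickle.load(open("tun.pkl","rb")); pp=cam_pose(s,o)
for z in (.045,.047,.049):
    a=hit(s,pp,(279.5,206),z);b=hit(s,pp,(213,206.2),z); d=a-b; print(z,a,np.linalg.norm(d),np.arctan2(-d[0],d[1]))
L=hit(s,pp,(170+60/4,135+92/4),.032);Rr=hit(s,pp,(170+610/4,135+92/4),.032);d=Rr-L
yaw=np.arctan2(-d[0],d[1]);print(np.linalg.norm(d),yaw)
k=hit(s,pp,(279.5,206),.048); dd=(k-L)[:2]@[np.cos(yaw),np.sin(yaw)]; print(dd,.032+.1763*(dd+.0017)+.0098)
E
```

```text
0.045 [0.573  0.3295 0.045 ] 0.05823539567209704 0.20350746613611634
0.047 [0.572  0.3292 0.047 ] 0.05775385900990317 0.20350746613611626
0.049 [0.571 0.329 0.049] 0.0572723223477093 0.20350746613611614
0.1172481797414954 0.19954234097034712
0.03780674095049538 0.04876503842957233
```

```bash
python3 - <<'E'
from bench import ctrl,imaging
from h import *
import pickle
np.set_printoptions(precision=4,suppress=True)
q,Rp=tool_q(.202,flip=np.pi); n=Rp[:,2]
p=np.array([.5725,.329,.0485])
o0,o=press(ctrl,p,Rp,q,f1=6)
ctrl.wait(.4); o2=ctrl.observe(); print((o2["position"]-p)@n,(o2["wrist_force"]-o0["wrist_force"])@n)
s=imaging.snapshot("wrist"); ctrl.wait(.45); o2=ctrl.observe(); print(o2["clock"],(o2["position"]-p)@n,(o2["wrist_force"]-o0["wrist_force"])@n)
ctrl.move_linear(list(p+.015*n),list(q),rate=.03)
cv2.imwrite("pics/t1.png",s["pixels"][:,:,::-1])
ctrl.move_linear(list(p+.11*n),list(q),rate=.15); ctrl.wait(.1); print(ctrl.observe()["clock"])
s=imaging.snapshot("wrist"); cv2.imwrite("pics/t2.png",cv2.resize(s["pixels"][135:275,170:340,::-1],None,fx=4,fy=4))
E
```

```text
pre 14.0917 [0.5707 0.3288 0.0609] [ 0.095  -0.5017 -0.7167] 0.012484564009478834
hit True 15.275 [0.573  0.3291 0.0457] h -0.0028862118004390107 dF 5.744409942218068
-0.0026800207039303506 6.565502388282328
16.175 -0.002659159854955665 6.476462608814577
17.825
```

View pics/t1.png

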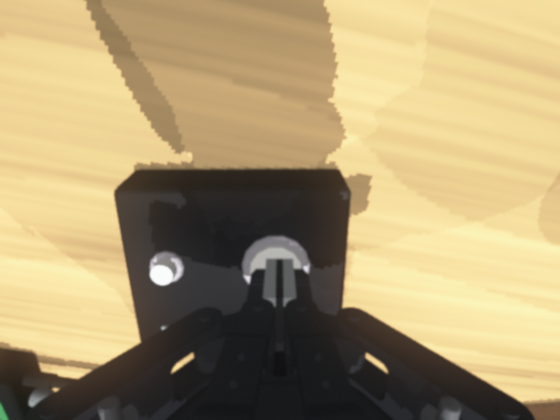

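View pics/t2.png

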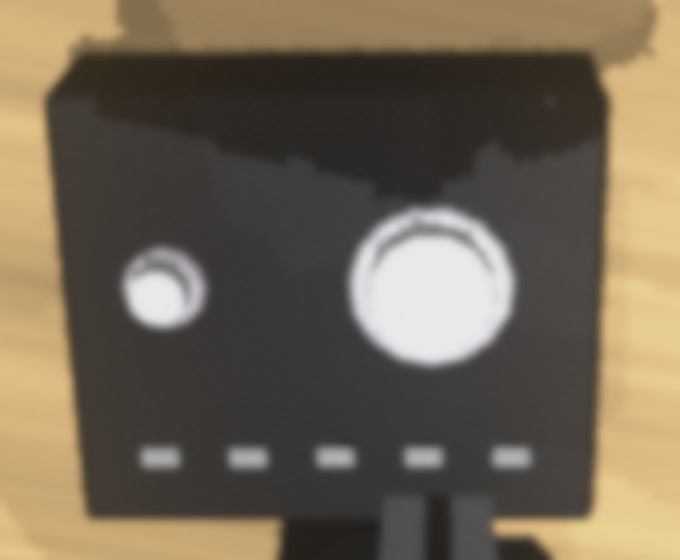

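```bash
python3 - <<'E'
from bench import ctrl,imaging
from h import *
import pickle
np.set_printoptions(precision=4,suppress=True)
q,Rp=tool_q(.202,flip=np.pi); n=Rp[:,2]; p=np.array([.5725,.329,.0485])
ctrl.move_linear(list(p+.28*n),list(q),rate=.25)
q,Rp=tool_q(.2,0,flip=np.pi); p=np.array([.525,.005,.04])
ctrl.movep(list(p+[0,0,.29]),list(q))
ctrl.move_linear(list(p+[-.01,0,.12]),list(q),rate=.2); ctrl.wait(.2); o=ctrl.observe(); print(o["clock"])
s=imaging.snapshot("wrist"); cv2.imwrite("pics/wmic.png",s["pixels"][:,:,::-1])
pickle.dump((o,s),open("mic.pkl","wb"))
pp=cam_pose(s,o); print(o["position"],proj(s,pp,np.array([o["position"],p])))
E
```

```text
21.1
[0.5159 0.005  0.1611] [[275.9164 273.9697]
 [275.2401 213.8412]]
```

View pics/wmic.png

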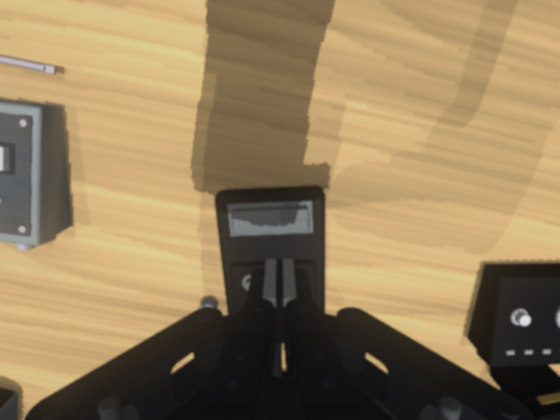

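```bash
python3 - <<'E'
import pickle
from h import *
o,s=pickle.load(open("mic.pkl","rb"))
cv2.imwrite("pics/wmicc.png",cv2.resize(s["pixels"][180:270,205:340,::-1],None,fx=5,fy=5,interpolation=cv2.INTER_CUBIC))
E
```

```text
(no output)
```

View pics/wmicc.png

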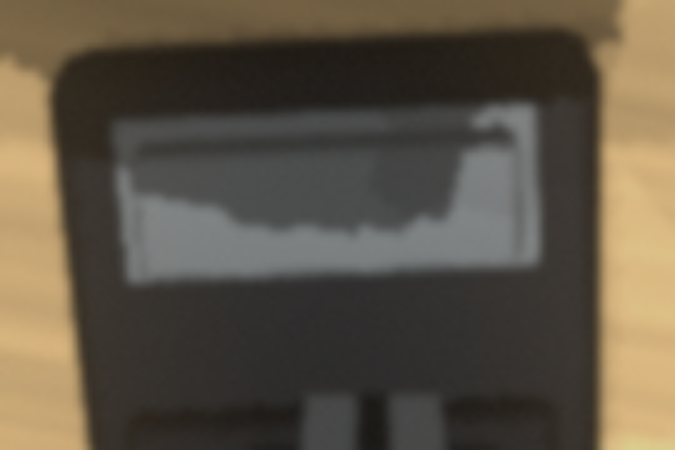

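```bash
python3 - <<'E'
import pickle
from h import *
np.set_printoptions(precision=4,suppress=True)
o,s=pickle.load(open("mic.pkl","rb")); pp=cam_pose(s,o)
C=[hit(s,pp,(205+x/5,180+y/5),.04) for x,y in ((138,152),(515,147),(522,262),(146,276))]
C=np.array(C); print(C,C.mean(0),np.linalg.norm(C[0]-C[1]),np.linalg.norm(C[1]-C[2]))
for i,j in((0,1),(3,2)):
  d=C[j]-C[i];print(np.arctan2(-d[0],d[1]))
# check head position from top
from bench import imaging
st=imaging.snapshot("top");pt=cam_pose(st);print(hit(st,pt,(265,166),.2))
print(hit(st,pt,(274,211.3),.04))
E
```

```text
[[ 0.5294 -0.0328  0.04  ]
 [ 0.5151  0.0327  0.04  ]
 [ 0.5363  0.039   0.04  ]
 [ 0.5528 -0.0277  0.04  ]] [0.5334 0.0028 0.04  ] 0.06708157326531401 0.022152794452443638
0.21517307109204412
0.24160762907461225
[0.6369 0.0245 0.2   ]
[0.5325 0.0016 0.04  ]
```

```bash
python3 - <<'E'
from bench import ctrl,imaging
from h import *
np.set_printoptions(precision=4,suppress=True)
q,Rp=tool_q(.22,0,flip=np.pi); n=Rp[:,2]
p=np.array([.533,.0022,.04])
o0,o=press(ctrl,p,Rp,q,f1=6.3)
ctrl.wait(.3); o2=ctrl.observe(); print(o2["clock"],(o2["position"]-p),(o2["wrist_force"]-o0["wrist_force"]))
s=imaging.snapshot("wrist"); cv2.imwrite("pics/m1.png",s["pixels"][:,:,::-1])
t=imaging.snapshot("side"); cv2.imwrite("pics/m1s.png",t["pixels"][:,:,::-1])
E
```

```text
pre 22.9167 [0.5333 0.0022 0.0524] [-0.1186 -0.6135 -0.2913] 0.01237175948281398
hit True 24.1417 [0.5329 0.0022 0.0363] h -0.0036978004749203403 dF 6.769337345473314
24.4417 [-0.0001 -0.     -0.0035] [-0.8098  0.4806  6.0963]
```

View pics/m1.png

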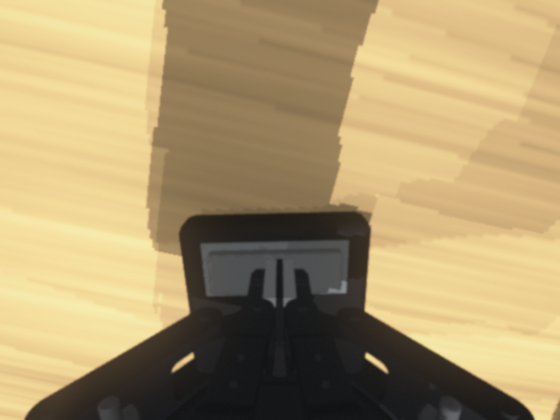

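View pics/m1s.png

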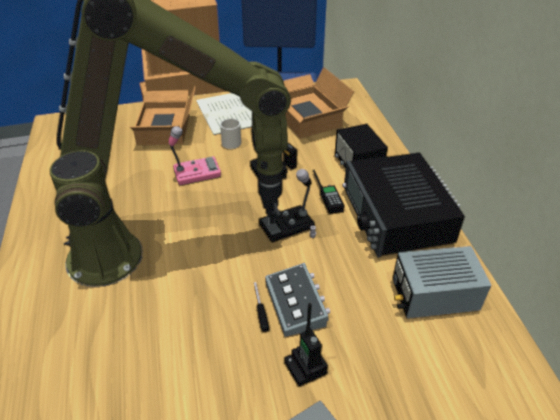

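```bash
python3 - <<'E'
from bench import ctrl
ctrl.wait(.3); o=ctrl.observe(); print(o["clock"],o["position"],o["wrist_force"])
ctrl.finish_job()
E
```

```text
24.8417 [0.53297388 0.00220829 0.03652839] [-0.71049563  0.30461788  7.86983737]
the job is handed in; nothing more can be done
```

I carried out the job in order with the shut fingertips and handed it in at 24.8 s with the transmit bar still held down.

1. **ant2:** I tapped the second key from the left squarely on its centre. Force was about 5–6 N and travel about 3 mm. The wrist picture showed it sunk beside its neighbours while held, and level with them once released.
2. **tune:** I held the large round key for about 1 s at about 6.5 N, and a picture afterwards showed it back up. By position the travel was 2.7 mm, and by force about 4 mm, so the two estimates differ by about 1 mm. Both are past the 2 mm point.
3. **ptt:** I pressed the black microphone's bar, not the pink one's, and left it held about 3.5 mm down.

- **Force on the bar:** it read 6.1 N, then about 8.2 N just before hand-in. The arm had not moved, so I put that down to sensor noise, and it is still below the 9.5 N stop.
- **Lamps:** none were lit in the pictures taken after ant2 and tune came up, so they neither confirm nor contradict those presses.
- **Other objects:** the last side picture showed no visible shift or fall of anything on the table.

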